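# Nest the level-probe tester's cups and hold the boiler probe centred in the guide hole

### The job

Build up the boiler level-probe tester by size: set the brass cup upright into the steel pot of the blue tester, then the white guide cup upright into the brass cup, letting go of each. Then take the orange-handled probe from its stand and lower its rod through the hole in the guide cup without the probe ever touching a cup, until the red band on the rod is level with the hole's mouth. Finish while still holding the probe there, upright, still and centred in the hole; leave the other things on the bench where they are.

Things in the scene. Friction and masses are not known exactly. Their poses are not given: they have to be found in the camera images.
- tester: Fixed tester: round blue base plate 112 in diameter, 8 thick, with an open steel pot in its middle. The pot is 78 outside, 70 inside; its inner floor lies 14 above the bench and its rim 44 above the bench. Origin on the bench under the pot's centre, z up. Sizes in mm.
- brass_cup: Loose open brass cup, a straight cylinder 60 outside, 52 inside, 80 tall, floor 4 thick, about 0.45 kg. Origin under its centre, z along its axis (up). Seated in the pot its rim is 94 above the bench. Sizes in mm.
- guide_cup: Loose tall white cup, a straight cylinder 42 outside, 125 tall, floor 4 thick, about 0.18 kg; a collar in its top 15 narrows the mouth to a round guide hole 24 wide; below the collar it is 36 wide inside. Origin under its centre, z along its axis (up). Seated in the brass cup (which is in the pot) its top is 143 above the bench. Sizes in mm.
- guide_mouth (a point): Centre of the guide hole's mouth, at the middle of the guide cup's top face. Sizes in mm.
- probe_stand: Fixed stand on four thin legs, base 64 x 64; a grey top plate 60 x 60 with its upper face 110 above the bench and a 17 wide hole in its middle, in which the probe hangs by its flange. Origin on the bench under the hole. Sizes in mm.
- probe: Loose level probe hanging upright in the stand, about 0.11 kg. Steel rod 8 in diameter reaching 95 below the origin; brass flange 34 in diameter, 6 thick, from the origin up; above it an orange handle, 24 x 24 square with sides along the probe's x and y, from 6 to 58 above the origin, with a 14 wide, 6 tall brass stub on top. Origin at the centre of the flange's underside, z along the rod, up. Sizes in mm.
- probe_band (a point): Middle of the red band on the rod (band 6 tall), 40 below the flange's underside. Sizes in mm.
- probe_tip (a point): Lower tip of the probe's rod, 95 below the flange's underside and 55 below the band's middle. Sizes in mm.
- pump: Bystander: small grey-metal pump motor, box 75 x 60 x 58 with a round nose and shaft; origin under its centre. Sizes in mm.
- multimeter: Bystander: yellow multimeter lying flat, 150 x 85 x 37; origin under its centre. Sizes in mm.
- screwdriver: Bystander: screwdriver with a black handle, lying flat, 200 long and 26 thick; origin under its middle. Sizes in mm.
- tamper: Bystander: steel coffee tamper standing on its 58 wide foot, 82 tall; origin under its centre. Sizes in mm.
- gasket: Bystander: flat black rubber ring, 72 outside, 54 inside, 8 thick; origin under its centre. Sizes in mm.
- portafilter: Bystander: steel portafilter, bowl 70 wide and 38 tall, black handle reaching 180 along its -x; origin under the bowl. Sizes in mm.
Not all that is in view belongs to the job. What is shaped like the guide_cup but purple is not meant.

How it is judged (in metres and radians):
On the way, in this order (a step that is already met when the one before it is completed fails the run):
1. the brass cup stands on the floor of the tester's pot, let go (horizontal distance between brass_cup and tester below 0.009 m and z of brass_cup in the frame of tester below 0.018 m and angle between brass_cup's own z axis and vertical below 0.06 rad and contact force between the fingers and brass_cup below 0.3 N), for 0.2 s.
2. the guide cup stands on the floor of the brass cup, in the pot, let go (horizontal distance between brass_cup and tester below 0.009 m and z of brass_cup in the frame of tester below 0.018 m and angle between each of brass_cup, guide_cup's own z axis and vertical below 0.06 rad and horizontal distance between guide_cup and brass_cup below 0.009 m and z of guide_cup in the frame of brass_cup below 0.008 m and contact force between the fingers and guide_cup below 0.3 N), for 0.2 s.
3. the probe is lifted out of its stand, above the guide hole's mouth (z of probe_tip in the frame of guide_mouth above 0.002 m and contact force between the fingers and probe above 1 N), for 0.1 s.
At the end, for the whole second after the job is handed in: Both cups seated upright, nested (9 mm off centre, 4 mm off the floor at most), not held; probe held still by the fingers, touching no cup, red band within 10 mm of the mouth in height and 4.5 mm of its centre, tip within 7 mm of its axis, tilt under 0.08 rad (all of step 2 and contact force between the fingers and brass_cup below 0.3 N and horizontal distance between probe_band and guide_mouth below 0.0045 m and horizontal distance between probe_tip and guide_mouth below 0.007 m and z of probe_band in the frame of guide_mouth between -0.01 and 0.01 m and angle between probe's own z axis and vertical below 0.08 rad and contact force between the fingers and probe above 1 N and contact force between probe and guide_cup below 0.1 N and linear speed of probe below 0.02 m/s); the arm keeps its last pose, push and grip.
It fails at once if the probe touches a cup or the tester (contact force between probe and guide_cup above 0.3 N or contact force between probe and brass_cup above 0.3 N or contact force between probe and tester above 0.3 N).
It fails at once if another thing on the bench is moved more than 25 mm (distance of any of pump, multimeter, screwdriver, tamper, gasket, portafilter from where it was at the start of the episode above 0.025 m).
It also fails if it takes over 72 s, if anything falls off the work surface, if the arm or the gripper's body presses on something with over 40 N, if the wrist force passes 120 N, or if a joint passes its speed limit or range.

### The arm

A 6-joint arm with a two-finger parallel gripper is mounted at the origin on the work surface. World frame = base frame: x ahead of the robot, y to its left, z up, the work surface at z = 0. Lengths are in m, angles in degrees, forces in N, time in s.
With the tool pointing down it reaches from about 0.325 to 0.775 m from the base axis. Payload 5.5 kg.
Tool frame: the origin (TCP) lies on the centre line of the jaws, within the pads' length; the fingertips stand 8 mm ahead of it and the grasp point (between the pads) lies 11 mm behind it; z points along the fingers, y is the line along which they close (so a half turn about z gives the same grasp; the last joint's range is limited). The gripper opens to 88 mm and grips with 3 to 60 N. Pads are 20 mm wide; open, the fingers measure 115 mm over their backs; the gripper's body (75 mm by 178 mm) begins 61 mm behind the grasp point.
Start: joints at [-68.222, 5.22, 70.514, -0, 104.267, -3.249], TCP at [0.254, -0.544, 0.231] pointing down, gripper open.
Joint ranges: [-164.24, 164.24], [-49.07, 125.15], [9.68, 141.18], [-86.29, 266.29], [3.28, 154.24], [-151.56, 151.56]. Speed limits (degrees/s): [147.25, 147.25, 172.46, 180, 180, 180].

### API

Orientations are given as a 3x3 rotation matrix whose columns are the frame's x, y, z axes.
In Python, from cell import * gives the robot as it stands.
- The arm moves only by the tool play_rows, never from a script. Its argument "rows" is a list of rows, each an object with "offset": the shift along the tool's x, y, z in m, a list of three; "twist": the turn, a rotation vector about the tool's x, y, z in rad, a list of three. In form: [{"offset": [tx, ty, tz], "twist": [rx, ry, rz]}, ...]. A call has 1 to 10 rows; each row is the pose to reach, as a shift and turn from the pose commanded when the call began, along the tool's axes at that moment; what a row does not reach only later rows make up. A row lasts 1/12 s, in which the tool goes at most 41.7 mm and 7.16 degrees, less where a joint would pass 70% of its speed; a pose out of reach is approached as far as the arm can. A call with a gripper value outside its range is refused whole. "fingers" is the opening in per cent of the stroke, from 0 (shut) to 100 (fully open), set as the call begins (left out, the last holds). The fingers move at their own pace and stop on an object; the grip force is fixed at half the most. Time passes only in rows, so rows that repeat a pose let the fingers close. It gives the time, the measured TCP pose, the force, the opening and the grip force at its end, in the units of the state.
- state(): the state, without advancing time (a new reading comes with each control period).
- capture(name): name is "scene" or "top" or "wrist"; returns a dict with "pixels" (400x640x3 uint8, red, green, blue), "camera_matrix" (3x3 intrinsics, pixels), "position" and "rotation" of the camera in the world. Camera axes: x right, y down, z forward; pixel columns grow to the right and rows downward; lengths in m; the calibration is good to about 2 mm. A picture is of the moment at which its call begins. There is no depth.
- finish_job(): hands the job in; it is judged then, once.
Trained networks look in the newest picture that a camera, given by its name, has taken for a name from the list of things; names that differ only in an ending like _2 or _b are one class to them, and where a whole thing is asked for, a point or a joint stands for the part that bears it (a point fixed in the world has none). Each returns a list of dicts, best first, with "score" (0 to 1); they miss things now and then, are a little off and sometimes report something else, mostly with a low value. They report only what shows in the picture. A call takes as long as a camera call. They do not tell look-alikes from the thing itself.
- look_for(label, camera): "xy" ([column, row] in pixels, amid what is visible of it).
- landmark_of(label, camera): "xy" ([column, row] in pixels: a listed point, or the origin of a listed thing).
The state is a dict: "time": time; "q": joint angles; "dq": joint speeds; "joint_torque": joint torques, N m; "position": TCP position; "orientation": TCP orientation; "ft_force": force on the tool from outside, world axes, zero at the start; "ft_torque": the same for the moment, N m; "finger_gap": opening from 0.0 (shut) to 1.0 (fully open); "grip_force": force on a finger pad.
Only numpy, scipy, OpenCV 4.12 (cv2) and the standard library are available. Lean on these libraries where they do the work, as an engineer would, in place of code of your own. Each camera call takes 0.05 s, during which the arm holds its last target. There are 200 camera calls.

## Working session

There is one attempt and no reset: what is moved stays moved. The work goes in short steps, Python scripts to look and compute and a tool call to move; the robot and the scene stay as the last step left them, time stands still between calls to the robot, and variables do not carry over. Pictures are saved under pics/ and viewed, at most 10 in all, crops included, and the job is handed in when it is done.

Besides the shell and the picture viewer there is one more tool, called by a JSON object that holds its "method" and its "body", one argument or row to a line. play_rows: Moves the arm, as the interface text tells. Its arguments: {"type":"object","properties":{"rows":{"type":"array","items":{"type":"object","properties":{"offset":{"type":"array","items":{"type":"number"}},"twist":{"type":"array","items":{"type":"number"}}}}},"fingers":{"type":"number"}},"required":["rows"]}

```bash
ls; mkdir -p pics; cat > h.py <<'E'
from cell import *
import numpy as np, cv2
def cap(n,save=None):
    c=capture(n)
    if save: cv2.imwrite('pics/'+save,c['pixels'][:,:,::-1])
    return c
def ray(c,xy):
    K=c['camera_matrix'];d=np.linalg.inv(K)@[xy[0],xy[1],1];return np.array(c['position']),np.array(c['rotation'])@d
def at_z(c,xy,z):
    p,d=ray(c,xy);return p+d*(z-p[2])/d[2]
def proj(c,X):
    v=np.array(c['rotation']).T@(np.array(X)-c['position']);v=np.array(c['camera_matrix'])@v;return v[:2]/v[2]
E
python3 - <<'E'
from h import *
s=state();print(s['position'],np.round(s['orientation'],3).tolist(),s['ft_force'])
cs={n:cap(n,n+'0.png') for n in('scene','top')}
for n,c in cs.items():
    print(n,c['position'],np.round(c['rotation'],2).tolist(),c['camera_matrix'][0][0])
    for l in('tester','brass_cup','guide_cup','probe_stand','probe'):
        for r in landmark_of(l,n)[:3]:
            print(l,np.round(r['xy'],1),round(r['score'],2),np.round(at_z(c,r['xy'],0.11 if l=='probe' else 0),3))
cv2.imwrite('pics/both.png',cv2.resize(np.vstack([cs['scene']['pixels'],cs['top']['pixels']])[:,:,::-1],(480,600)))
E
```

```text
pics
[ 0.25371101 -0.54340051  0.22952466] [[0.906, 0.423, -0.001], [0.423, -0.906, 0.002], [0.0, -0.002, -1.0]] [ 0.18272567 -0.70640445  0.09500622]
scene [1.15910899 0.81006241 1.01152225] [[-0.8, 0.42, -0.43], [0.6, 0.54, -0.59], [-0.02, -0.74, -0.68]] 518.9976616833447
tester [329.5 186.8] 0.87 [ 0.446 -0.072  0.   ]
brass_cup [289.6 251.6] 0.83 [0.683 0.061 0.   ]
brass_cup [400.4 246.7] 0.51 [0.446 0.223 0.   ]
guide_cup [279.2 158. ] 0.91 [ 0.486 -0.274  0.   ]
guide_cup [256.5 169.6] 0.86 [ 0.572 -0.27   0.   ]
probe_stand [399.  263.8] 0.65 [0.489 0.262 0.   ]
probe_stand [225.9 191.3] 0.58 [ 0.696 -0.241  0.   ]
probe [396.9 235.3] 0.88 [0.505 0.256 0.11 ]
top [0.35209863 0.01410051 1.15201885] [[-0.04, -0.98, 0.21], [-1.0, 0.04, -0.01], [-0.0, -0.21, -0.98]] 384.2901795718691
tester [349.8 244.3] 0.73 [ 0.448 -0.077  0.   ]
brass_cup [302.9 175.8] 0.58 [0.665 0.056 0.   ]
guide_cup [411.1 229. ] 0.78 [ 0.486 -0.264  0.   ]
guide_cup [403.3 203.9] 0.59 [ 0.563 -0.247  0.   ]
probe_stand [233.6 232.1] 0.58 [0.499 0.27  0.   ]
probe [224.1 229.2] 0.56 [0.494 0.271 0.11 ]
```

View pics/scene0.png

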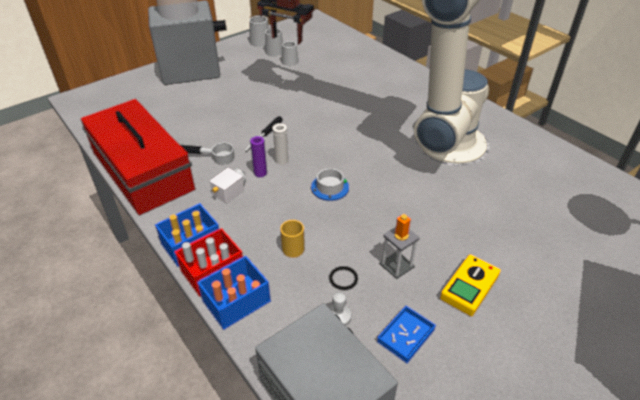

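View pics/top0.png

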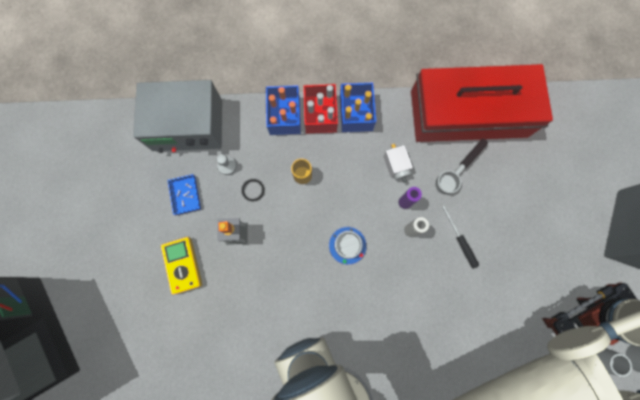

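The scene shows two cups of the guide_cup shape: a white one (scene (281,143), top (421,226)) and a purple one (scene (259,157), top (411,197)). The white one is the one meant, since purple is excluded. The brass cup is at scene (292,238), the tester at (330,184) and the probe in its stand at (401,240). I'll confirm with a crop and fit silhouettes.

```bash
cat >> h.py <<'E'
from scipy.optimize import minimize
HSV={'brass':((15,110,60),(28,255,255)),'blue':((100,120,50),(120,255,255)),'white':((0,0,165),(179,40,255)),'orange':((4,170,120),(17,255,255))}
def mask(c,col,uv,r):
    h=cv2.cvtColor(c['pixels'],cv2.COLOR_RGB2HSV);m=cv2.inRange(h,*map(np.array,HSV[col]))
    w=np.zeros_like(m);cv2.circle(w,tuple(int(round(v)) for v in uv),int(r),255,-1);m&=w
    n,l,st,_=cv2.connectedComponentsWithStats(m)
    if n<2: return None
    m=(l==1+np.argmax(st[1:,4])).astype(np.uint8)
    hull=cv2.convexHull(cv2.findNonZero(m));return hull
S=8
def fill(shape,p):
    m=np.zeros(shape,np.uint8);cv2.fillConvexPoly(m,np.round(p).astype(np.int32),1);return m
def fit(cs,col,xy0,rad,z0,z1,win=45,square=False):
    """fit vertical cylinder (or square prism) silhouette to the hull of a colour in images cs"""
    hs=[mask(c,col,proj(c,[*xy0,(z0+z1)/2]),win*c['camera_matrix'][0][0]/400) for c in cs]
    t=np.linspace(0,2*np.pi,48,endpoint=False)
    data=[]
    for c,hl in zip(cs,hs):
        o=hl.reshape(-1,2).min(0)-15;sz=hl.reshape(-1,2).max(0)+15-o
        k=S if sz.max()<150 else 3
        data.append((c,o,k,(sz[1]*k,sz[0]*k),fill((sz[1]*k,sz[0]*k),(hl.reshape(-1,2)-o+.5)*k)))
    def cost(p):
        tt=t if not square else p[2]+np.pi/4+np.arange(4)*np.pi/2
        r=rad if not square else rad*2**.5
        pts=[[p[0]+r*np.cos(a),p[1]+r*np.sin(a),z] for a in tt for z in(z0,z1)]
        s=0
        for c,o,k,sh,m in data:
            q=cv2.convexHull(np.array([(proj(c,X)-o+.5)*k for X in pts],np.float32))
            f=fill(sh,q.reshape(-1,2));s+=1-(f&m).sum()/max(1,(f|m).sum())
        return s/len(data)
    best=None
    for yaw in ([0] if not square else np.radians([-30,0,30])):
        x0=np.array([*xy0]+([yaw] if square else []));n=len(x0)
        sim=np.vstack([x0]+[x0+d for d in np.diag([.012,.012,.3][:n])])
        r=minimize(cost,x0,method='Nelder-Mead',options=dict(initial_simplex=sim,xatol=1e-4,fatol=1e-4))
        if best is None or r.fun<best.fun: best=r
    return np.round(best.x,4),round(best.fun,3)
E
python3 - <<'E'
from h import *
sc,tp=cap('scene'),cap('top')
for nm,a in dict(brass=('brass',(.672,.058),.03,0,.08),tester=('blue',(.447,-.075),.056,0,.008),guide=('white',(.486,-.267),.021,0,.125)).items():
    print(nm,[fit(x,*a) for x in([sc],[tp],[sc,tp])])
print('probe',[fit(x,'orange',(.498,.265),.012,.116,.168,square=True) for x in([sc],[tp],[sc,tp])])
p=sc['pixels'][100:220,220:360,::-1];cv2.imwrite('pics/crop.png',cv2.resize(p,None,fx=4,fy=4))
E
```

```text
brass [(array([0.6688, 0.0555]), np.float64(0.126)), (array([0.6683, 0.0559]), np.float64(0.249)), (array([0.6676, 0.0567]), np.float64(0.188))]
tester [(array([ 0.4474, -0.0724]), np.float64(0.335)), (array([ 0.4445, -0.0722]), np.float64(0.789)), (array([ 0.4453, -0.072 ]), np.float64(0.562))]
guide [(array([ 0.5825, -0.1309]), np.float64(0.939)), (array([ 0.5278, -0.3353]), np.float64(0.93)), (array([ 0.5345, -0.3293]), np.float64(0.939))]
probe [(array([0.4995, 0.2634, 0.5697]), np.float64(0.185)), (array([0.4952, 0.2622, 1.0643]), np.float64(0.702)), (array([ 0.5003,  0.264 , -0.7565]), np.float64(0.459))]
```

View pics/crop.png

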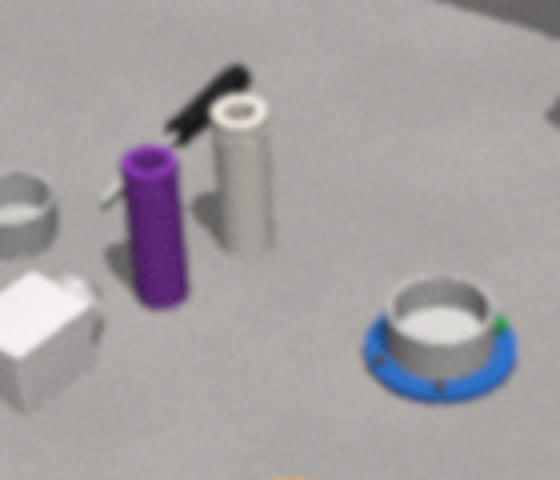

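The crop shows white at crop (240,175) next to purple (155,225), so the white one at about (0.486,-0.264) is the target. The brass cup is at about (0.668,0.056) and the tester at about (0.446,-0.073). I'll go above the brass cup now.

```bash
cat >> h.py <<'E'
from scipy.spatial.transform import Rotation as Ro
def to(p,yaw=None):
    """offset/twist from the measured pose to TCP p, tool down, tool x at world yaw (deg)"""
    s=state();R=np.array(s['orientation'])
    if yaw is None: yaw=np.degrees(np.arctan2(R[1,0],R[0,0]))
    a=np.radians(yaw);T=np.array([[np.cos(a),np.sin(a),0],[np.sin(a),-np.cos(a),0],[0,0,-1]])
    o=R.T@(np.array(p)-s['position']);w=Ro.from_matrix(R.T@T).as_rotvec()
    n=max(np.linalg.norm(o)/.0417,np.degrees(np.linalg.norm(w))/7.16)
    print('t',round(s['time'],2),'off',np.round(o,4),'tw',np.round(w,4),'rows',round(n,1),'yaw now',round(np.degrees(np.arctan2(R[1,0],R[0,0])),1))
E
python3 - <<'E'
from h import *
to([.60,.056,.24],0)
s=state();c=cap('wrist');R=np.array(s['orientation']);print(R.T@(c['position']-s['position']),np.round(R.T@c['rotation'],3).tolist(),c['camera_matrix'][0][0])
E
```

```text
t 0.7 off [ 0.5674 -0.3969 -0.0094] tw [1.000e-04 0.000e+00 4.368e-01] rows 16.6 yaw now 25.0
[ 0.08291898  0.00094073 -0.15488382] [[0.001, -0.954, -0.299], [1.0, 0.001, -0.001], [0.001, -0.299, 0.954]] 331.4554727830429
```

{"method": "play_rows", "body": {
  "rows": [
    {"offset": [0.629,-0.368,-0.009],"twist": [0,0,0.4368]},
    {"offset": [0.629,-0.368,-0.009],"twist": [0,0,0.4368]},
    {"offset": [0.629,-0.368,-0.009],"twist": [0,0,0.4368]},
    {"offset": [0.629,-0.368,-0.009],"twist": [0,0,0.4368]},
    {"offset": [0.629,-0.368,-0.009],"twist": [0,0,0.4368]},
    {"offset": [0.629,-0.368,-0.009],"twist": [0,0,0.4368]},
    {"offset": [0.629,-0.368,-0.009],"twist": [0,0,0.4368]},
    {"offset": [0.629,-0.368,-0.009],"twist": [0,0,0.4368]},
    {"offset": [0.629,-0.368,-0.009],"twist": [0,0,0.4368]},
    {"offset": [0.629,-0.368,-0.009],"twist": [0,0,0.4368]}
  ],
  "fingers": 100
}}

```text
time: 1.58
position: [0.4893, -0.2022, 0.2361]
orientation: [[1.0, -0.0, 0.001], [-0.0, -1.0, -0.0], [0.001, 0.0, -1.0]]
ft_force: [0.5, -0.4, 0.6]
finger_gap: 0.998
grip_force: 0.0
```

```bash
python3 - <<'E'
from h import *
to([.668,.056,.24],0)
E
```

```text
t 1.58 off [ 0.1787 -0.2582 -0.0039] tw [ 0.0004 -0.0007 -0.0002] rows 7.5 yaw now -0.0
```

{"method": "play_rows", "body": {
  "rows": [
    {"offset": [0.179,-0.258,-0.004],"twist": [0,0,0]},
    {"offset": [0.179,-0.258,-0.004],"twist": [0,0,0]},
    {"offset": [0.179,-0.258,-0.004],"twist": [0,0,0]},
    {"offset": [0.179,-0.258,-0.004],"twist": [0,0,0]},
    {"offset": [0.179,-0.258,-0.004],"twist": [0,0,0]},
    {"offset": [0.179,-0.258,-0.004],"twist": [0,0,0]},
    {"offset": [0.179,-0.258,-0.004],"twist": [0,0,0]},
    {"offset": [0.179,-0.258,-0.004],"twist": [0,0,0]},
    {"offset": [0.179,-0.258,-0.004],"twist": [0,0,0]},
    {"offset": [0.179,-0.258,-0.004],"twist": [0,0,0]}
  ]
}}

```text
time: 2.42
position: [0.6677, 0.0549, 0.2388]
orientation: [[1.0, 0.002, -0.002], [0.002, -1.0, -0.0], [-0.002, 0.0, -1.0]]
ft_force: [-0.4, -0.6, 0.1]
finger_gap: 0.998
grip_force: 0.0
```

```bash
python3 - <<'E'
from h import *
s=state();print(s['position'],s['time'])
c=cap('wrist','w1.png')
print(proj(c,[.668,.056,.08]),proj(c,[.668,.056,0]))
for r in landmark_of('brass_cup','wrist')[:2]: print(r['xy'],r['score'],at_z(c,r['xy'],0))
print(fit([c],'brass',(.668,.056),.03,0,.08,win=140))
to([.668,.056,.049],0)
E
```

```text
[0.66771729 0.05493296 0.23876563] 2.4167
[328.47364038 179.52583065] [328.790273  162.5195065]
[327.2, 162.4] 0.9 [0.66814121 0.05792075 0.        ]
(array([0.6698, 0.0579]), np.float64(0.081))
t 2.52 off [ 0.0008 -0.0031  0.1908] tw [ 0.0005  0.0002 -0.0007] rows 4.6 yaw now -0.0
```

View pics/w1.png

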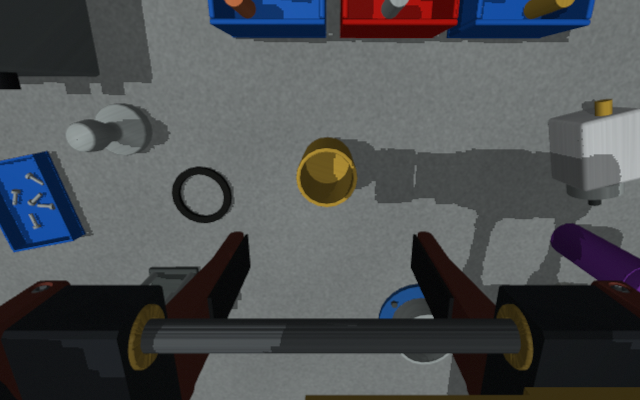

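The brass cup is in view at (326,178), with free space either side for the fingers. I'll descend and grip.

{"method": "play_rows", "body": {
  "rows": [
    {"offset": [0.002,-0.003,0.04],"twist": [0,0,0]},
    {"offset": [0.002,-0.003,0.08],"twist": [0,0,0]},
    {"offset": [0.002,-0.003,0.12],"twist": [0,0,0]},
    {"offset": [0.002,-0.003,0.15],"twist": [0,0,0]},
    {"offset": [0.002,-0.003,0.175],"twist": [0,0,0]},
    {"offset": [0.002,-0.003,0.19],"twist": [0,0,0]},
    {"offset": [0.002,-0.003,0.19],"twist": [0,0,0]},
    {"offset": [0.002,-0.003,0.19],"twist": [0,0,0]}
  ]
}}

```text
time: 3.18
position: [0.6687, 0.0554, 0.0497]
orientation: [[1.0, -0.002, -0.001], [-0.002, -1.0, -0.0], [-0.001, 0.0, -1.0]]
ft_force: [-0.1, 0.1, 0.3]
finger_gap: 1.003
grip_force: 0.0
```

{"method": "play_rows", "body": {
  "rows": [
    {"offset": [0,0,0],"twist": [0,0,0]},
    {"offset": [0,0,0],"twist": [0,0,0]},
    {"offset": [0,0,0],"twist": [0,0,0]},
    {"offset": [0,0,0],"twist": [0,0,0]},
    {"offset": [0,0,0],"twist": [0,0,0]},
    {"offset": [0,0,0],"twist": [0,0,0]}
  ],
  "fingers": 30
}}

```text
time: 3.68
position: [0.6702, 0.0574, 0.0513]
orientation: [[1.0, 0.0, 0.002], [0.0, -1.0, 0.001], [0.002, -0.001, -1.0]]
ft_force: [0.0, 1.5, 5.3]
finger_gap: 0.691
grip_force: 30.0
```

```bash
python3 - <<'E'
from h import *
s=state();print(s['position'],s['finger_gap'],s['grip_force'],s['ft_force'])
E
```

```text
[0.67021534 0.05741325 0.05129097] 0.6906298950748685 30.000762194395065 [2.86803429e-03 1.50052387e+00 5.29430034e+00]
```

{"method": "play_rows", "body": {
  "rows": [
    {"offset": [0,0,-0.03],"twist": [0,0,0]},
    {"offset": [0,0,-0.07],"twist": [0,0,0]},
    {"offset": [0,0,-0.11],"twist": [0,0,0]},
    {"offset": [-0.03,0.014,-0.12],"twist": [0,0,0]},
    {"offset": [-0.065,0.03,-0.12],"twist": [0,0,0]},
    {"offset": [-0.1,0.047,-0.12],"twist": [0,0,0]},
    {"offset": [-0.135,0.063,-0.12],"twist": [0,0,0]},
    {"offset": [-0.17,0.079,-0.12],"twist": [0,0,0]},
    {"offset": [-0.2,0.093,-0.12],"twist": [0,0,0]},
    {"offset": [-0.225,0.105,-0.12],"twist": [0,0,0]}
  ]
}}

```text
time: 4.52
position: [0.4418, -0.0488, 0.1682]
orientation: [[1.0, -0.0, -0.003], [-0.0, -1.0, -0.0], [-0.003, 0.0, -1.0]]
ft_force: [0.7, -0.4, -4.1]
finger_gap: 0.691
grip_force: 30.0
```

{"method": "play_rows", "body": {
  "rows": [
    {"offset": [-0.03,0.014,0],"twist": [0,0,0]},
    {"offset": [-0.05,0.024,0],"twist": [0,0,0]},
    {"offset": [-0.059,0.027,0],"twist": [0,0,0]},
    {"offset": [-0.059,0.027,0],"twist": [0,0,0]},
    {"offset": [-0.059,0.027,0],"twist": [0,0,0]},
    {"offset": [-0.059,0.027,0],"twist": [0,0,0]}
  ]
}}

```text
time: 5.02
position: [0.3861, -0.0748, 0.1694]
orientation: [[1.0, 0.0, -0.0], [0.0, -1.0, 0.0], [-0.0, -0.0, -1.0]]
ft_force: [0.5, 0.6, -5.4]
finger_gap: 0.687
grip_force: 30.0
```

```bash
python3 - <<'E'
from h import *
s=state();print(s['position'],s['finger_gap'],s['grip_force'],s['ft_force'])
c=cap('wrist','w2.png')
for l in('tester','brass_cup'):
  for r in landmark_of(l,'wrist')[:2]: print(l,r['xy'],r['score'],at_z(c,r['xy'],0))
print(proj(c,[.446,-.073,.044]))
h=mask(c,'blue',proj(c,[.446,-.073,0.008]),110);e=cv2.fitEllipse(h);print(e,at_z(c,e[0],.006))
E
```

```text
[ 0.38612179 -0.07477899  0.16937228] 0.687484150290637 29.999344255775213 [ 0.46219965  0.62739771 -5.35930947]
tester [323.4, 115.9] 0.9 [ 0.44651157 -0.06870004  0.        ]
[327.52471509 120.38951539]
((323.3919677734375, 112.75236511230469), (119.71770477294922, 122.64750671386719), 173.25558471679688) [ 0.44980175 -0.06882969  0.006     ]
```

View pics/w2.png

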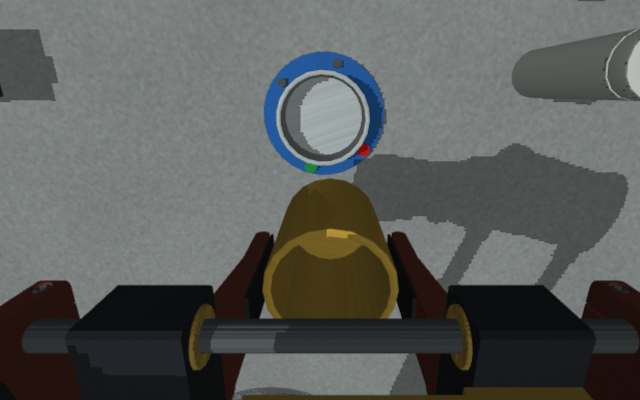

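The pot rim is centred at about (323.5,117.5) in the wrist view, which puts the tester at about (0.448,-0.0695). I'll move over it and cross-check the relative alignment from outside.

{"method": "play_rows", "body": {
  "rows": [
    {"offset": [0.03,-0.003,0],"twist": [0,0,0]},
    {"offset": [0.055,-0.005,0.015],"twist": [0,0,0]},
    {"offset": [0.062,-0.005,0.03],"twist": [0,0,0]},
    {"offset": [0.062,-0.005,0.04],"twist": [0,0,0]},
    {"offset": [0.062,-0.005,0.04],"twist": [0,0,0]},
    {"offset": [0.062,-0.005,0.04],"twist": [0,0,0]}
  ]
}}

```text
time: 5.67
position: [0.4468, -0.0699, 0.129]
orientation: [[1.0, 0.0, -0.003], [0.0, -1.0, 0.0], [-0.003, -0.0, -1.0]]
ft_force: [-0.3, -0.2, -3.6]
finger_gap: 0.688
grip_force: 30.0
```

```bash
python3 - <<'E'
from h import *
s=state();print(s['position'],s['ft_force'])
c=cap('wrist');w2={'camera_matrix':c['camera_matrix']};print(np.round(c['camera_matrix'],1).tolist())
z=s['position'][2]-.0505
sc=cap('scene')
for cam in([sc],):
    print('cup',fit(cam,'brass',s['position'][:2],.03,z,z+.08,win=40), z)
print('tester lm',[ (r['score'],at_z(sc,r['xy'],0)) for r in landmark_of('tester','scene')[:1]])
a=sc['pixels'][100:230,270:390,::-1];b=c['pixels'][:,:,::-1]
a=cv2.resize(a,None,fx=4,fy=4)
cv2.imwrite('pics/j3.png',np.hstack([a,cv2.resize(b,(310,520))]))
E
```

```text
[ 0.44678555 -0.06986465  0.12896909] [-0.30353202 -0.16139306 -3.56746862]
[[331.5, 0.0, 330.1], [0.0, 331.5, 194.8], [0.0, 0.0, 1.0]]
cup (array([ 0.4465, -0.0736]), np.float64(0.138)) 0.07846909000307474
tester lm [(0.88, array([ 0.43198478, -0.07382259,  0.        ]))]
```

View pics/j3.png

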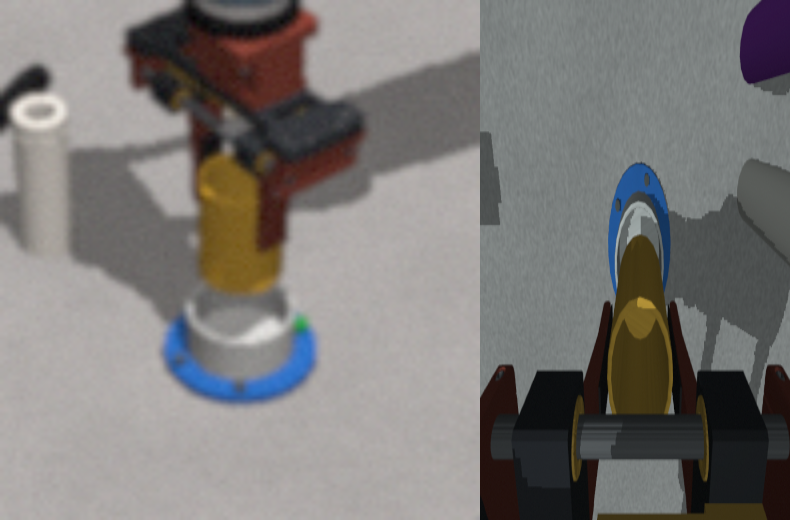

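The scene crop has the cup axis (241) over the pot centre (240), and the wrist view agrees. I'll lower it.

{"method": "play_rows", "body": {
  "rows": [
    {"offset": [0.001,0,0.015],"twist": [0,0,0]},
    {"offset": [0.001,0,0.03],"twist": [0,0,0]},
    {"offset": [0.001,0,0.04],"twist": [0,0,0]},
    {"offset": [0.001,0,0.048],"twist": [0,0,0]},
    {"offset": [0.001,0,0.054],"twist": [0,0,0]},
    {"offset": [0.001,0,0.059],"twist": [0,0,0]},
    {"offset": [0.001,0,0.062],"twist": [0,0,0]},
    {"offset": [0.001,0,0.062],"twist": [0,0,0]}
  ]
}}

```text
time: 6.48
position: [0.4484, -0.0701, 0.0674]
orientation: [[1.0, -0.0, -0.001], [-0.0, -1.0, 0.0], [-0.001, -0.0, -1.0]]
ft_force: [0.1, 0.0, -4.2]
finger_gap: 0.69
grip_force: 30.0
```

{"method": "play_rows", "body": {
  "rows": [
    {"offset": [0,0,0.001],"twist": [0,0,0]},
    {"offset": [0,0,0.002],"twist": [0,0,0]},
    {"offset": [0,0,0.003],"twist": [0,0,0]},
    {"offset": [0,0,0.003],"twist": [0,0,0]}
  ]
}}

```text
time: 6.82
position: [0.4488, -0.0702, 0.0654]
orientation: [[1.0, -0.0, 0.001], [-0.0, -1.0, -0.0], [0.001, 0.0, -1.0]]
ft_force: [-0.9, 0.6, -2.5]
finger_gap: 0.686
grip_force: 30.0
```

{"method": "play_rows", "body": {
  "rows": [
    {"offset": [0,0,0.001],"twist": [0,0,0]},
    {"offset": [0,0,0.001],"twist": [0,0,0]},
    {"offset": [0,0,0.001],"twist": [0,0,0]}
  ]
}}

```text
time: 7.07
position: [0.4489, -0.0702, 0.0653]
orientation: [[1.0, 0.0, 0.001], [0.0, -1.0, -0.0], [0.001, 0.0, -1.0]]
ft_force: [-4.7, 0.4, 5.4]
finger_gap: 0.687
grip_force: 30.0
```

{"method": "play_rows", "body": {
  "rows": [
    {"offset": [0,0,0],"twist": [0,0,0]},
    {"offset": [0,0,0],"twist": [0,0,0]},
    {"offset": [0,0,0],"twist": [0,0,0]},
    {"offset": [0,0,0],"twist": [0,0,0]},
    {"offset": [0,0,0],"twist": [0,0,0]},
    {"offset": [0,0,-0.03],"twist": [0,0,0]},
    {"offset": [0,0,-0.07],"twist": [0,0,0]},
    {"offset": [0,0,-0.11],"twist": [0,0,0]},
    {"offset": [0,0,-0.15],"twist": [0,0,0]},
    {"offset": [0,0,-0.16],"twist": [0,0,0]}
  ],
  "fingers": 100
}}

```text
time: 7.9
position: [0.4502, -0.0705, 0.2311]
orientation: [[1.0, 0.0, 0.01], [0.0, -1.0, -0.002], [0.01, 0.002, -1.0]]
ft_force: [-0.3, 0.1, 1.6]
finger_gap: 1.0
grip_force: 0.0
```

```bash
python3 - <<'E'
from h import *
s=state();print(s['position'])
for n in('scene','wrist'):
    c=cap(n)
    print(n,[fit([c],'brass',(.448,-.07),.03,.044,.094,win=45 if n=='scene' else 90),[ (r['score'],at_z(c,r['xy'],0.014)) for r in landmark_of('brass_cup',n)[:1]],[ (r['score'],at_z(c,r['xy'],0)) for r in landmark_of('tester',n)[:1]]])
to([.486,-.266,.27],0)
E
```

```text
[ 0.45020547 -0.07050358  0.23110656]
scene [(array([ 0.4512, -0.0668]), np.float64(0.091)), [(0.9, array([ 0.46091269, -0.06247676,  0.014     ]))], [(0.73, array([ 0.45104803, -0.05097354,  0.        ]))]]
wrist [(array([ 0.449 , -0.0704]), np.float64(0.051)), [], []]
t 8.2 off [ 0.038   0.196  -0.0493] tw [-0.0009  0.004  -0.    ] rows 4.9 yaw now -0.0
```

{"method": "play_rows", "body": {
  "rows": [
    {"offset": [0.007,0.038,-0.01],"twist": [0,0,0]},
    {"offset": [0.015,0.075,-0.02],"twist": [0,0,0]},
    {"offset": [0.022,0.112,-0.03],"twist": [0,0,0]},
    {"offset": [0.03,0.15,-0.04],"twist": [0,0,0]},
    {"offset": [0.036,0.185,-0.05],"twist": [0,0,0]},
    {"offset": [0.038,0.196,-0.05],"twist": [0,0,0]},
    {"offset": [0.038,0.196,-0.05],"twist": [0,0,0]},
    {"offset": [0.038,0.196,-0.05],"twist": [0,0,0]}
  ]
}}

```text
time: 8.87
position: [0.4861, -0.2657, 0.2714]
orientation: [[1.0, -0.001, -0.003], [-0.001, -1.0, 0.003], [-0.003, -0.003, -1.0]]
ft_force: [0.3, 0.5, 0.3]
finger_gap: 1.004
grip_force: 0.0
```

```bash
python3 - <<'E'
from h import *
s=state();print(s['position'])
c=cap('wrist','w4.png')
print([(r['xy'],r['score'],at_z(c,r['xy'],0.125)) for r in landmark_of('guide_mouth','wrist')[:2]])
print([(r['xy'],r['score'],at_z(c,r['xy'],0)) for r in landmark_of('guide_cup','wrist')[:2]])
print(proj(c,[.486,-.266,.125]))
E
```

```text
[ 0.48611782 -0.26573314  0.27143073]
[([316.9, 87.4], 0.97, array([ 0.57173953, -0.25440873,  0.125     ])), ([324.6, 188.7], 0.64, array([ 0.48044022, -0.26059555,  0.125     ]))]
[([323.7, 157.2], 0.68, array([ 0.48608166, -0.25708185,  0.        ])), ([320.7, 93.3], 0.64, array([ 0.56562207, -0.25386664,  0.        ]))]
[330.30507519 183.04733724]
```

View pics/w4.png

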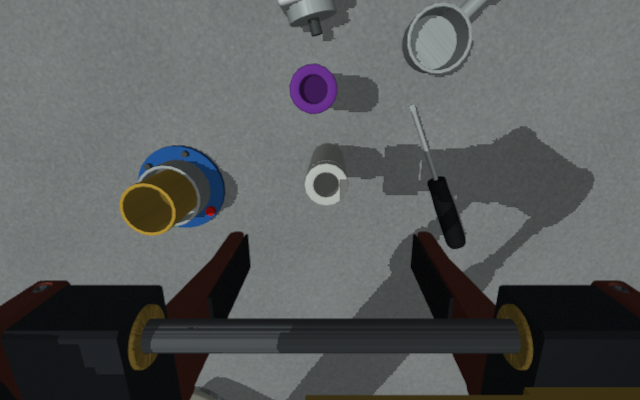

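The white cup's mouth is at (325.5,185), putting it at about (0.4835,-0.261). The brass cup is standing in the pot at (160,205). I'll descend and grip the white cup.

{"method": "play_rows", "body": {
  "rows": [
    {"offset": [-0.0025,-0.0045,0.04],"twist": [0,0,0]},
    {"offset": [-0.0025,-0.0045,0.08],"twist": [0,0,0]},
    {"offset": [-0.0025,-0.0045,0.115],"twist": [0,0,0]},
    {"offset": [-0.0025,-0.0045,0.145],"twist": [0,0,0]},
    {"offset": [-0.0025,-0.0045,0.168],"twist": [0,0,0]},
    {"offset": [-0.0025,-0.0045,0.177],"twist": [0,0,0]},
    {"offset": [-0.0025,-0.0045,0.177],"twist": [0,0,0]}
  ]
}}

```text
time: 9.6
position: [0.4828, -0.2597, 0.0941]
orientation: [[1.0, 0.002, -0.004], [0.002, -1.0, 0.003], [-0.004, -0.003, -1.0]]
ft_force: [-0.0, -0.8, 0.4]
finger_gap: 0.998
grip_force: 0.0
```

{"method": "play_rows", "body": {
  "rows": [
    {"offset": [0,0,0],"twist": [0,0,0]},
    {"offset": [0,0,0],"twist": [0,0,0]},
    {"offset": [0,0,0],"twist": [0,0,0]},
    {"offset": [0,0,0],"twist": [0,0,0]},
    {"offset": [0,0,0],"twist": [0,0,0]},
    {"offset": [0,0,0],"twist": [0,0,0]},
    {"offset": [0,0,0],"twist": [0,0,0]},
    {"offset": [0,0,0],"twist": [0,0,0]}
  ],
  "fingers": 20
}}

```text
time: 10.27
position: [0.4841, -0.2617, 0.097]
orientation: [[1.0, -0.0, 0.0], [-0.0, -1.0, -0.0], [0.0, 0.0, -1.0]]
ft_force: [0.1, -1.0, 1.3]
finger_gap: 0.481
grip_force: 30.0
```

{"method": "play_rows", "body": {
  "rows": [
    {"offset": [0,0,-0.03],"twist": [0,0,0]},
    {"offset": [0,0,-0.07],"twist": [0,0,0]},
    {"offset": [0,0,-0.11],"twist": [0,0,0]},
    {"offset": [0,0,-0.15],"twist": [0,0,0]},
    {"offset": [-0.01,-0.023,-0.17],"twist": [0,0,0]},
    {"offset": [-0.025,-0.057,-0.17],"twist": [0,0,0]},
    {"offset": [-0.04,-0.092,-0.17],"twist": [0,0,0]},
    {"offset": [-0.055,-0.126,-0.17],"twist": [0,0,0]},
    {"offset": [-0.07,-0.16,-0.17],"twist": [0,0,0]},
    {"offset": [-0.084,-0.1915,-0.17],"twist": [0,0,0]}
  ]
}}

```text
time: 11.1
position: [0.3989, -0.0687, 0.2664]
orientation: [[1.0, -0.0, -0.0], [-0.0, -1.0, 0.0], [-0.0, -0.0, -1.0]]
ft_force: [0.3, -0.0, -1.1]
finger_gap: 0.48
grip_force: 30.0
```

{"method": "play_rows", "body": {
  "rows": [
    {"offset": [0,0,0],"twist": [0,0,0]},
    {"offset": [0,0,0],"twist": [0,0,0]},
    {"offset": [0,0,0],"twist": [0,0,0]},
    {"offset": [0,0,0],"twist": [0,0,0]}
  ]
}}

```text
time: 11.43
position: [0.4003, -0.0709, 0.2663]
orientation: [[1.0, -0.001, -0.001], [-0.001, -1.0, -0.0], [-0.001, 0.0, -1.0]]
ft_force: [-0.1, -0.4, -0.9]
finger_gap: 0.481
grip_force: 30.0
```

```bash
python3 - <<'E'
from h import *
s=state();print(s['position'],s['finger_gap'],s['grip_force'])
c=cap('wrist','w5.png')
print(np.round(Ro.from_matrix(np.array(s['orientation'])).as_rotvec(),3))
print(proj(c,[.449,-.07,.094]),fit([c],'brass',(.449,-.07),.03,.044,.094,win=90))
e=cv2.fitEllipse(mask(c,'blue',proj(c,[.449,-.07,.004]),110));print('tester',at_z(c,e[0],.006))
E
```

```text
[ 0.40028034 -0.07089171  0.26631972] 0.48114033222822894 29.99453082215041
[ 3.141e+00 -2.000e-03 -1.000e-03]
[328.6916563  127.88280056] (array([ 0.448 , -0.0707]), np.float64(0.038))
tester [ 0.44899322 -0.06874797  0.006     ]
```

View pics/w5.png

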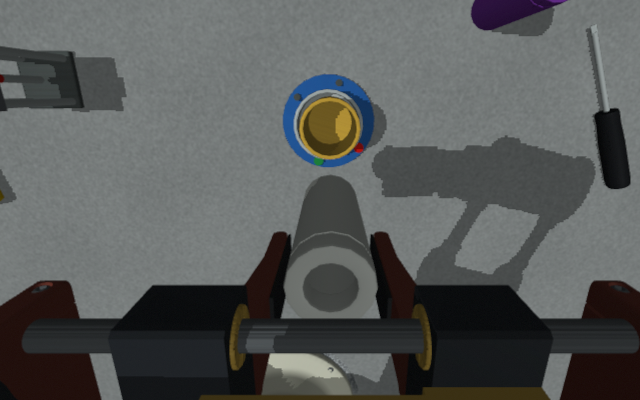

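The brass cup is seated at (330,128), and the guide cup hangs aligned at column 330. I'll move over and lower in stages, watching the force.

{"method": "play_rows", "body": {
  "rows": [
    {"offset": [0.025,0,0.01],"twist": [0,0,0]},
    {"offset": [0.044,0,0.03],"twist": [0,0,0]},
    {"offset": [0.0475,0,0.05],"twist": [0,0,0]},
    {"offset": [0.0475,0,0.065],"twist": [0,0,0]},
    {"offset": [0.0475,0,0.07],"twist": [0,0,0]},
    {"offset": [0.0475,0,0.076],"twist": [0,0,0]},
    {"offset": [0.0475,0,0.083],"twist": [0,0,0]},
    {"offset": [0.0475,0,0.089],"twist": [0,0,0]},
    {"offset": [0.0475,0,0.09],"twist": [0,0,0]}
  ]
}}

```text
time: 12.23
position: [0.4474, -0.0703, 0.1762]
orientation: [[1.0, -0.0, -0.0], [-0.0, -1.0, 0.0], [-0.0, -0.0, -1.0]]
ft_force: [0.6, 0.2, -2.1]
finger_gap: 0.483
grip_force: 30.0
```

```bash
python3 - <<'E'
from h import *
s=state();print(s['position'])
a=cap('scene')['pixels'][90:210,270:390,::-1];c=cap('wrist')
b=c['pixels'][60:200,250:410,::-1]
print(fit([c],'brass',(.449,-.07),.03,.044,.094,win=60))
cv2.imwrite('pics/j6.png',np.hstack([cv2.resize(a,(400,400)),cv2.resize(b,(400,400))]))
E
```

```text
[ 0.44736795 -0.07028176  0.17618028]
(array([ 0.4508, -0.0708]), np.float64(0.166))
```

View pics/j6.png

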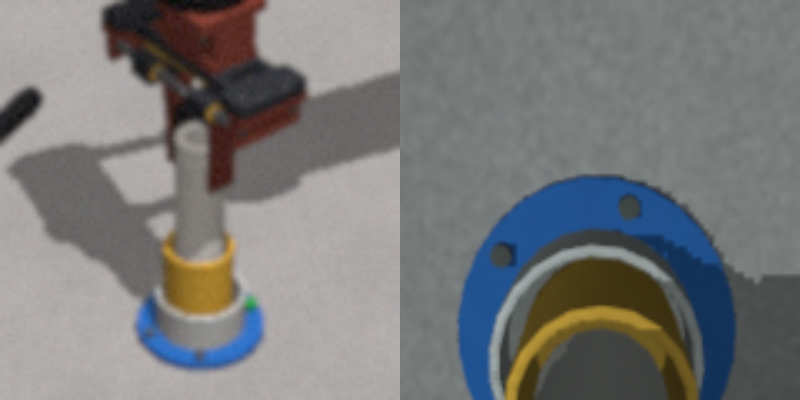

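The guide cup is inside the brass mouth, roughly centred and with no contact force. I'll lower it the rest of the way.

{"method": "play_rows", "body": {
  "rows": [
    {"offset": [0,0,0.015],"twist": [0,0,0]},
    {"offset": [0,0,0.03],"twist": [0,0,0]},
    {"offset": [0,0,0.042],"twist": [0,0,0]},
    {"offset": [0,0,0.05],"twist": [0,0,0]},
    {"offset": [0,0,0.055],"twist": [0,0,0]},
    {"offset": [0,0,0.059],"twist": [0,0,0]},
    {"offset": [0,0,0.06],"twist": [0,0,0]},
    {"offset": [0,0,0.06],"twist": [0,0,0]}
  ]
}}

```text
time: 13.0
position: [0.4477, -0.0701, 0.117]
orientation: [[1.0, 0.0, 0.0], [0.0, -1.0, -0.0], [0.0, 0.0, -1.0]]
ft_force: [0.3, -0.1, -2.1]
finger_gap: 0.481
grip_force: 30.0
```

{"method": "play_rows", "body": {
  "rows": [
    {"offset": [0,0,0.001],"twist": [0,0,0]},
    {"offset": [0,0,0.001],"twist": [0,0,0]},
    {"offset": [0,0,0.001],"twist": [0,0,0]}
  ]
}}

```text
time: 13.25
position: [0.4477, -0.0702, 0.1162]
orientation: [[1.0, -0.0, 0.001], [-0.0, -1.0, -0.0], [0.001, 0.0, -1.0]]
ft_force: [0.3, -1.2, -0.9]
finger_gap: 0.483
grip_force: 30.0
```

{"method": "play_rows", "body": {
  "rows": [
    {"offset": [0,0,0.001],"twist": [0,0,0]},
    {"offset": [0,0,0.001],"twist": [0,0,0]},
    {"offset": [0,0,0.001],"twist": [0,0,0]}
  ]
}}

```text
time: 13.5
position: [0.4477, -0.0702, 0.115]
orientation: [[1.0, 0.0, 0.0], [0.0, -1.0, -0.0], [0.0, 0.0, -1.0]]
ft_force: [0.1, 0.4, -1.0]
finger_gap: 0.48
grip_force: 30.0
```

{"method": "play_rows", "body": {
  "rows": [
    {"offset": [0,0,0.001],"twist": [0,0,0]},
    {"offset": [0,0,0.001],"twist": [0,0,0]},
    {"offset": [0,0,0.001],"twist": [0,0,0]}
  ]
}}

```text
time: 13.75
position: [0.4479, -0.0702, 0.1149]
orientation: [[1.0, 0.0, 0.002], [0.0, -1.0, -0.0], [0.002, 0.0, -1.0]]
ft_force: [-0.7, 0.9, 5.4]
finger_gap: 0.481
grip_force: 30.0
```

Contact at 5 N, so it's on the floor. I'll release, rise and look.

{"method": "play_rows", "body": {
  "rows": [
    {"offset": [0,0,0],"twist": [0,0,0]},
    {"offset": [0,0,0],"twist": [0,0,0]},
    {"offset": [0,0,0],"twist": [0,0,0]},
    {"offset": [0,0,0],"twist": [0,0,0]},
    {"offset": [0,0,0],"twist": [0,0,0]},
    {"offset": [0,0,-0.03],"twist": [0,0,0]},
    {"offset": [0,0,-0.07],"twist": [0,0,0]},
    {"offset": [0,0,-0.11],"twist": [0,0,0]},
    {"offset": [0,0,-0.15],"twist": [0,0,0]},
    {"offset": [0,0,-0.18],"twist": [0,0,0]}
  ],
  "fingers": 100
}}

```text
time: 14.58
position: [0.4476, -0.0702, 0.2973]
orientation: [[1.0, -0.0, 0.003], [-0.0, -1.0, -0.001], [0.003, 0.001, -1.0]]
ft_force: [0.1, 0.5, 0.6]
finger_gap: 0.998
grip_force: 0.0
```

{"method": "play_rows", "body": {
  "rows": [
    {"offset": [0,0,0],"twist": [0,0,0]},
    {"offset": [0,0,0],"twist": [0,0,0]},
    {"offset": [0,0,0],"twist": [0,0,0]}
  ]
}}

```text
time: 14.83
position: [0.4475, -0.0701, 0.2927]
orientation: [[1.0, -0.0, -0.001], [-0.0, -1.0, 0.0], [-0.001, -0.0, -1.0]]
ft_force: [-0.2, 0.8, -0.0]
finger_gap: 0.999
grip_force: 0.0
```

```bash
python3 - <<'E'
from h import *
s=state();print(s['position'])
c=cap('wrist','w7.png')
g=cv2.cvtColor(c['pixels'],cv2.COLOR_RGB2GRAY)
print(proj(c,[.448,-.07,.143]))
print([(r['xy'],r['score'],at_z(c,r['xy'],0.143)) for r in landmark_of('guide_mouth','wrist')[:2]])
print('brass',fit([c],'brass',(.449,-.07),.03,.044,.094,win=90))
to([.499,.264,.3],0)
E
```

```text
[ 0.44750664 -0.07013099  0.29273291]
[329.51931341 181.79295015]
[([331.3, 185.7], 0.78, array([ 0.44413775, -0.07170128,  0.143     ])), ([535.2, 44.1], 0.71, array([ 0.56826704, -0.24320856,  0.143     ]))]
brass (array([ 0.4501, -0.0707]), np.float64(0.203))
t 14.93 off [ 0.0518 -0.334  -0.0083] tw [-0.0008  0.0033 -0.    ] rows 8.1 yaw now -0.0
```

View pics/w7.png

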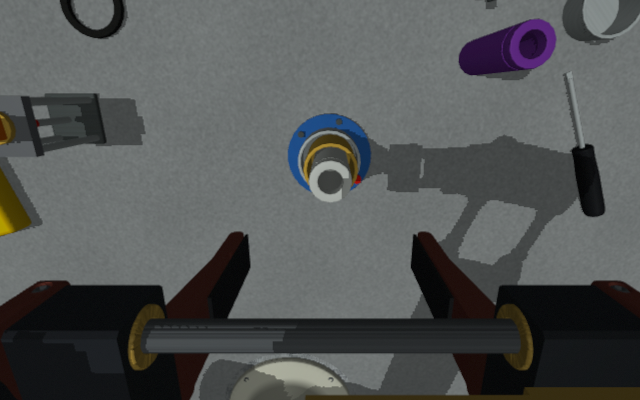

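That is the tenth and last viewing: the guide cup is nested upright, with its mouth at (330,181), about (0.4483,-0.0703). I'll work from numbers from here. Next, above the probe.

{"method": "play_rows", "body": {
  "rows": [
    {"offset": [0.006,-0.037,-0.008],"twist": [0,0,0]},
    {"offset": [0.012,-0.077,-0.008],"twist": [0,0,0]},
    {"offset": [0.018,-0.117,-0.008],"twist": [0,0,0]},
    {"offset": [0.024,-0.157,-0.008],"twist": [0,0,0]},
    {"offset": [0.03,-0.197,-0.008],"twist": [0,0,0]},
    {"offset": [0.036,-0.237,-0.008],"twist": [0,0,0]},
    {"offset": [0.042,-0.275,-0.008],"twist": [0,0,0]},
    {"offset": [0.048,-0.31,-0.008],"twist": [0,0,0]},
    {"offset": [0.052,-0.334,-0.008],"twist": [0,0,0]},
    {"offset": [0.052,-0.334,-0.008],"twist": [0,0,0]}
  ]
}}

```text
time: 15.77
position: [0.4988, 0.2678, 0.2981]
orientation: [[1.0, 0.005, -0.005], [0.005, -1.0, -0.001], [-0.005, 0.001, -1.0]]
ft_force: [0.8, -0.4, -0.1]
finger_gap: 0.995
grip_force: 0.0
```

{"method": "play_rows", "body": {
  "rows": [
    {"offset": [0,0,0],"twist": [0,0,0]},
    {"offset": [0,0,0],"twist": [0,0,0]},
    {"offset": [0,0,0],"twist": [0,0,0]}
  ]
}}

```text
time: 16.02
position: [0.4995, 0.2626, 0.3015]
orientation: [[1.0, -0.001, -0.0], [-0.001, -1.0, -0.001], [-0.0, 0.001, -1.0]]
ft_force: [-0.1, 0.1, -0.2]
finger_gap: 1.002
grip_force: 0.0
```

```bash
python3 - <<'E'
from h import *
s=state();print(s['position'])
c=cap('wrist','w8.png')
print([(r['xy'],r['score'],at_z(c,r['xy'],0.11)) for r in landmark_of('probe','wrist')[:2]])
uv=proj(c,[.499,.264,.15]);print(uv)
h=mask(c,'orange',uv,60);print('hull box',cv2.boundingRect(h),cv2.minAreaRect(h))
for w in(60,): print(fit([c],'orange',(.499,.264),.012,.116,.168,win=w,square=True))
px=c['pixels'];y,x=map(int,uv[::-1]);hsv=cv2.cvtColor(px,cv2.COLOR_RGB2HSV)
for r in range(y-35,y+36,5): print(' '.join('%3d/%3d/%3d'%tuple(hsv[r,k]) for k in range(x-35,x+36,7)))
E
```

```text
[0.49950187 0.26263806 0.30151179]
[([329.6, 169.3], 0.73, array([0.50260782, 0.26261241, 0.11      ]))]
[328.09911117 182.43544503]
hull box (318, 178, 24, 25) ((329.5, 190.0), (24.0, 23.0), 90.0)
(array([0.4957, 0.2631, 0.1048]), np.float64(0.514))
 84/ 11/118  90/  9/118 105/ 20/ 50  90/ 17/ 46 105/ 22/ 47 105/ 21/ 48  90/ 16/ 47 100/ 17/ 45 105/ 22/ 47 105/ 21/ 48  90/ 11/ 71
 90/  9/116  90/ 11/114 103/ 19/ 96 103/ 19/ 95 103/ 19/ 95  99/ 19/ 95 103/ 19/ 95 100/ 16/ 94 105/ 21/ 95 105/ 16/ 94  80/ 11/ 72
 84/ 11/116  84/ 11/117 103/ 19/ 95 105/ 21/ 96 100/ 16/ 94  99/ 19/ 94 100/ 16/ 95 100/ 16/ 94 105/ 16/ 94 105/ 16/ 94  83/ 14/ 73
 90/  9/114  90/  9/113 105/ 16/ 95 103/ 19/ 95 103/ 19/ 95  22/180/152  22/179/137 105/ 16/ 94  99/ 19/ 94 100/ 16/ 94  80/ 10/ 73
 83/  9/118  84/ 11/121 100/ 16/ 95 105/ 16/ 94  17/220/ 88  15/232/ 79  13/244/ 71  20/189/112  98/ 18/ 57 102/ 22/ 59  90/ 11/ 72
 83/  9/113  83/  9/120 100/ 16/ 94 103/ 19/ 94  13/238/ 74  13/241/ 72  13/244/ 72  15/230/ 72  98/ 18/ 57 102/ 22/ 58  80/ 10/ 73
 84/ 11/112  83/  9/120 105/ 16/ 94 103/ 19/ 94  14/245/ 
[... 430 characters left out ...]
/115 100/ 16/ 93 107/ 19/ 94  90/  9/115
 90/  9/113  84/ 11/114 107/ 19/ 94 100/ 16/ 93  15/248/182  22/177/160  22/177/101  14/246/116 103/ 19/ 94 100/ 16/ 93  84/ 11/117
 90/ 11/116  90/  9/114  90/ 10/105 102/ 12/105  15/252/166  15/247/165  14/193/111  12/125/100 100/ 14/108  96/ 12/106  90/ 11/121
 84/ 11/114  84/ 11/116  84/ 11/115  84/ 11/121  90/ 11/114  96/ 11/118  90/  9/117  84/ 11/117  90/  9/117  90/  9/117  90/ 11/115
 83/  9/114  84/ 11/115  90/  9/113  90/  9/113  90/  9/117  83/  9/115  84/ 11/121  90/  9/116  83/  9/112  90/  9/110  83/  9/118
 84/ 11/115  84/ 11/119  84/ 11/116  84/ 11/116  83/  9/116  90/  9/116  84/ 11/113  78/ 11/115  90/  9/114  84/ 11/116  90/  9/115
```

```bash
python3 - <<'E'
from h import *
import h as H
c=cap('wrist')
H.HSV['orange']=((9,150,55),(19,255,255))
print(fit([c],'orange',(.499,.264),.012,.116,.168,win=60,square=True))
# top face only incl. stub
H.HSV['o2']=((9,120,92),(26,255,255))
h=mask(c,'o2',proj(c,[.499,.264,.165]),40);r=cv2.minAreaRect(h);print(r,h.reshape(-1,2).tolist())
print('top centre',at_z(c,r[0],.168))
# plate edges
m=cv2.inRange(cv2.cvtColor(c['pixels'],cv2.COLOR_RGB2HSV),np.array((90,12,40)),np.array((112,30,97)))
w=np.zeros_like(m);u=proj(c,[.499,.264,.11]).astype(int);w[u[1]-45:u[1]+45,u[0]-45:u[0]+45]=255
e=cv2.Canny(cv2.medianBlur(m&w,3),50,150);L=cv2.HoughLinesP(e,1,np.pi/360,18,minLineLength=20,maxLineGap=4)
for l in L[:,0]: print(l,round(np.degrees(np.arctan2(l[3]-l[1],l[2]-l[0])),1))
s=state();print(s['position'],s['time'])
sc=cap('scene');print(fit([sc],'orange',(.499,.264),.012,.116,.168,square=True))
E
```

```text
(array([0.4966, 0.2614, 0.0221]), np.float64(0.086))
((331.0, 181.5), (30.0, 41.0), 0.0) [[346, 179], [344, 201], [342, 202], [320, 202], [319, 201], [316, 181], [316, 172], [318, 168], [323, 163], [325, 162], [329, 161], [331, 161], [337, 162], [340, 164], [343, 167], [345, 171]]
top centre [0.50488706 0.26132824 0.168     ]
[303 198 303 154] -90.0
[358 191 359 148] -88.7
[308 144 329 145] 2.7
[0.49963026 0.26273936 0.30212565] 16.1667
(array([0.502 , 0.2651, 0.5024]), np.float64(0.091))
```

The handle is square to the axes (yaw about 1°) at roughly (0.4965,0.262). I'll descend and grip.

{"method": "play_rows", "body": {
  "rows": [
    {"offset": [-0.003,0.001,0.04],"twist": [0,0,0]},
    {"offset": [-0.003,0.001,0.08],"twist": [0,0,0]},
    {"offset": [-0.003,0.001,0.115],"twist": [0,0,0]},
    {"offset": [-0.003,0.001,0.145],"twist": [0,0,0]},
    {"offset": [-0.003,0.001,0.163],"twist": [0,0,0]},
    {"offset": [-0.003,0.001,0.171],"twist": [0,0,0]},
    {"offset": [-0.003,0.001,0.171],"twist": [0,0,0]},
    {"offset": [-0.003,0.001,0.171],"twist": [0,0,0]}
  ]
}}

```text
time: 16.88
position: [0.4969, 0.2628, 0.1319]
orientation: [[1.0, -0.0, 0.001], [-0.0, -1.0, 0.001], [0.001, -0.001, -1.0]]
ft_force: [0.1, -0.4, 0.5]
finger_gap: 0.995
grip_force: 0.0
```

{"method": "play_rows", "body": {
  "rows": [
    {"offset": [0,0,0],"twist": [0,0,0]},
    {"offset": [0,0,0],"twist": [0,0,0]},
    {"offset": [0,0,0],"twist": [0,0,0]},
    {"offset": [0,0,0],"twist": [0,0,0]},
    {"offset": [0,0,0],"twist": [0,0,0]},
    {"offset": [0,0,0],"twist": [0,0,0]},
    {"offset": [0,0,0],"twist": [0,0,0]},
    {"offset": [0,0,0],"twist": [0,0,0]},
    {"offset": [0,0,0],"twist": [0,0,0]},
    {"offset": [0,0,0],"twist": [0,0,0]}
  ],
  "fingers": 5
}}

```text
time: 17.72
position: [0.4965, 0.2628, 0.1307]
orientation: [[1.0, -0.0, -0.0], [-0.0, -1.0, -0.0], [-0.0, 0.0, -1.0]]
ft_force: [0.0, -1.5, -0.1]
finger_gap: 0.279
grip_force: 0.2
```

```bash
python3 - <<'E'
from h import *
s=state();print(s['position'],s['finger_gap']*88,s['grip_force'],s['ft_force'])
E
```

```text
[0.49651382 0.26282463 0.13068262] 24.509330192439567 0.19223587587475777 [ 0.03253329 -1.54783418 -0.12697003]
```

{"method": "play_rows", "body": {
  "rows": [
    {"offset": [0,0,0],"twist": [0,0,0]},
    {"offset": [0,0,0],"twist": [0,0,0]},
    {"offset": [0,0,0],"twist": [0,0,0]}
  ]
}}

```text
time: 17.97
position: [0.4965, 0.2628, 0.1307]
orientation: [[1.0, -0.0, -0.0], [-0.0, -1.0, -0.0], [-0.0, 0.0, -1.0]]
ft_force: [-0.8, -0.1, 0.1]
finger_gap: 0.274
grip_force: 30.0
```

{"method": "play_rows", "body": {
  "rows": [
    {"offset": [0,0,-0.01],"twist": [0,0,0]},
    {"offset": [0,0,-0.03],"twist": [0,0,0]},
    {"offset": [0,0,-0.055],"twist": [0,0,0]},
    {"offset": [0,0,-0.085],"twist": [0,0,0]},
    {"offset": [0,0,-0.115],"twist": [0,0,0]},
    {"offset": [0,0,-0.14],"twist": [0,0,0]},
    {"offset": [0,0,-0.16],"twist": [0,0,0]},
    {"offset": [0,0,-0.17],"twist": [0,0,0]},
    {"offset": [0,0,-0.17],"twist": [0,0,0]}
  ]
}}

```text
time: 18.72
position: [0.4971, 0.2632, 0.3042]
orientation: [[1.0, 0.0, 0.005], [0.0, -1.0, 0.002], [0.005, -0.002, -1.0]]
ft_force: [0.3, -0.1, -1.2]
finger_gap: 0.27
grip_force: 30.0
```

```bash
python3 - <<'E'
from h import *
s=state();print(s['position'],s['finger_gap']*88,s['grip_force'],s['ft_force'])
to([.39,-.0705,.30],0)
E
```

```text
[0.49707067 0.26315487 0.30420128] 23.756993704118102 29.962416887283325 [ 0.32283532 -0.06436454 -1.1692733 ]
t 18.72 off [-0.1071  0.3337  0.003 ] tw [-0.0022 -0.0048  0.    ] rows 8.4 yaw now 0.0
```

{"method": "play_rows", "body": {
  "rows": [
    {"offset": [-0.006,0.02,0],"twist": [0,0,0]},
    {"offset": [-0.016,0.055,0],"twist": [0,0,0]},
    {"offset": [-0.027,0.094,0],"twist": [0,0,0]},
    {"offset": [-0.038,0.133,0],"twist": [0,0,0]},
    {"offset": [-0.05,0.172,0],"twist": [0,0,0]},
    {"offset": [-0.061,0.211,0],"twist": [0,0,0]},
    {"offset": [-0.073,0.25,0],"twist": [0,0,0]},
    {"offset": [-0.084,0.287,0],"twist": [0,0,0]},
    {"offset": [-0.092,0.315,0],"twist": [0,0,0]},
    {"offset": [-0.097,0.333,0],"twist": [0,0,0]}
  ]
}}

```text
time: 19.55
position: [0.3982, -0.0725, 0.2991]
orientation: [[1.0, -0.003, -0.002], [-0.003, -1.0, -0.0], [-0.002, 0.0, -1.0]]
ft_force: [0.2, -0.1, -1.5]
finger_gap: 0.273
grip_force: 30.0
```

{"method": "play_rows", "body": {
  "rows": [
    {"offset": [0,0,0],"twist": [0,0,0]},
    {"offset": [0,0,0],"twist": [0,0,0]},
    {"offset": [0,0,0],"twist": [0,0,0]},
    {"offset": [0,0,0],"twist": [0,0,0]}
  ]
}}

```text
time: 19.88
position: [0.3997, -0.0692, 0.3001]
orientation: [[1.0, 0.001, -0.001], [0.001, -1.0, 0.001], [-0.001, -0.001, -1.0]]
ft_force: [-0.4, -0.4, -1.4]
finger_gap: 0.273
grip_force: 30.0
```

```bash
python3 - <<'E'
from h import *
s=state();P=np.array(s['position']);R=np.array(s['orientation']);print(P)
c=cap('wrist','w9.png')
lm=lambda l,n:[(r['xy'],round(r['score'],2)) for r in landmark_of(l,n)[:2]]
zt=P[2]-.116;zb=P[2]-.061
for l,z in(('guide_mouth',.143),('probe_tip',zt),('probe_band',zb),('probe',P[2]-.021)):
    for xy,sc in lm(l,'wrist'): print(l,xy,sc,np.round(at_z(c,xy,z),4))
print('exp mouth',proj(c,[.4483,-.0703,.143]),'tip',proj(c,[P[0],P[1],zt]),'band',proj(c,[P[0],P[1],zb]))
# red band
h=cv2.cvtColor(c['pixels'],cv2.COLOR_RGB2HSV);m=cv2.inRange(h,np.array((0,150,60)),np.array((6,255,255)))|cv2.inRange(h,np.array((174,150,60)),np.array((179,255,255)))
n,l,st,ce=cv2.connectedComponentsWithStats(m);print([(st[i].tolist(),ce[i].round(1).tolist()) for i in range(1,n) if st[i,4]>12])
# mouth: bright ring centroid
u=proj(c,[.4483,-.0703,.143]);y,x=int(u[1]),int(u[0])
g=cv2.cvtColor(c['pixels'],cv2.COLOR_RGB2GRAY)[y-35:y+36,x-35:x+36]
for r in range(0,71,4): print(y-35+r,' '.join('%3d'%v for v in g[r,::4]))
print('cols from',x-35)
E
```

```text
[ 0.39972928 -0.06919171  0.30009478]
guide_mouth [329.4, 134.6] 0.72 [ 0.4439 -0.0688  0.143 ]
probe_tip [332.6, 191.4] 0.73 [ 0.401  -0.0717  0.1841]
probe [328.9, 240.9] 0.97 [ 0.3997 -0.069   0.2791]
exp mouth [331.02013762 129.78567096] tip [329.62108372 192.76445668] band [329.42417921 216.00752055]
[([354, 139, 8, 9, 52], [357.8, 143.1]), ([325, 210, 11, 6, 23], [330.7, 212.4]), ([43, 282, 10, 4, 22], [48.0, 283.2])]
94  73  67  50  73 127 148  90  94  93  94 149 119 151  72  44  53  69  66
98  73  69  44 142  99  95  84 136 138 134 134 125  92 101  80  43  42  68
102  73  72 122  78  93 140 127  85  81  75  84  84 132 113  81  55  45  43
106  73  73 142  95 142  79  82  74  68  65  63  69  83  94  88  92  43  45
110  73 134  61 133  61  85 106 180 179 178 176 164  65  81  74  58  56  44
114  74 157  88 132  71 172 180 176 174 174 175 175 173  80  40  83  86  43
118  74 138 114  75 115 180 174 146 105 108 110 175 175 171  39  80  94  43
122  73 139 117  46 182 177 136 109 109 108 108 106 176 174 113  74  95  43
126  73 146 118  46 181 174 109 109 109 109 109 108 146 175 142  69  92  43
130  73 150  88  85 180 173  62 109 109 109 108  78 123 176 162  85  81  42
134  73  99  81 123 179 176  61  62  64  70  63  62 165 175 139  84  43  42
138  73  74 159 121 177 177 150  62  64  63  63  91 178 174  78  87  40  42
142  73  73  78 148 140 177 175 166  84  69 136 179 175 158  87  40  39  48
146 115  72  73  74 146 142 176 175 176 177 176 174 165  87  43  64  63  95
150 121 111  72  72  71 122 150 147 172 172 169 130 108  63  70  71 119 118
154 112 118 118  72  71  79  85  77  83  75  71  72  71  70  71 120 118 120
158 119 115 116 119 118  75  84  66  72  71  70  71  69 112 115 116 119 118
162 117 122 120 116 114 117 116 121 112 114 117 119 118 117 118 122 120 117
cols from 296
```

```bash
python3 - <<'E'
from h import *
s=state();P=np.array(s['position']);print(P)
c=cap('wrist');px=c['pixels'];g=cv2.cvtColor(px,cv2.COLOR_RGB2GRAY)
m=(g>158).astype(np.uint8);w=np.zeros_like(m);w[105:155,300:362]=1;m&=w
cn,hi=cv2.findContours(m,cv2.RETR_CCOMP,cv2.CHAIN_APPROX_NONE)
for k,ct in enumerate(cn):
    if len(ct)>35: 
        e=cv2.fitEllipse(ct);print('hole' if hi[0][k][3]>=0 else 'outer',np.round(e[0],1),np.round(e[1],1),np.round(at_z(c,e[0],.143),4))
for r in range(178,222,2): print(r,' '.join('%3d'%v for v in g[r,316:346]))
E
```

```text
[ 0.39974631 -0.0695076   0.30069127]
outer [330.4 129.5] [41.4 42.2] [ 0.4487 -0.0701  0.143 ]
hole [330.4 129.7] [28.5 28.8] [ 0.4484 -0.0701  0.143 ]
178 120 120 118 117 117 118 119 120 123 121 119 118 117 117 117 118 118 116 117 116 116 119 118 117 118 120 121 120 118 116
180 119 118 118 117 117 117 116 114 116 119 119 118 117 120 122 120 117 117 116 117 118 118 119 122 122 119 118 119 121 119
182 120 118 119 119 118 117 117 116 115 118 120 119 117 119 123 123 120 117 115 115 118 120 121 121 119 116 119 122 124 123
184 122 119 117 118 120 122 122 122 123 123 123 122 121 119 122 124 121 118 117 119 118 119 120 121 117 116 117 120 121 119
186 117 116 116 117 121 123 121 118 116 118 118 118 119 119 118 119 117 115 114 115 116 117 121 122 120 118 118 121 121 118
188 116 117 117 116 116 116 118 117 116 118 119 118 117 118 116 117 119 119 117 116 117 120 120 123 125 124 122 119 118 118
190 118 116 117 119 119 120 122 121 122 123 121 113 102  95  82  84  96 112 118 118 117 117 119 120 122 125 125 122 121 121
192 118 116 117 119 118 118 119 121 122 117  97  71  56  53  55  56  54  55  84
[... 1080 characters left out ...]
  49  40  34  29  29  30  35  37  46  67 100 121 124 125 124 120 116 117 118 119
212 121 120 117 117 118 120 121 119 103  54  24  23  25  29  29  28  24  24  22  52  93 116 115 118 119 118 116 118 120 120
214 114 116 116 118 120 121 119 112  83  27  42  50  52  53  51  53  54  50  42  29  66 104 115 118 119 117 117 114 113 115
216 114 114 113 114 113 102  97  87  61  49  48  50  49  49  49  50  49  49  48  47  58  78  92 105 110 118 117 117 116 116
218  85  66  58  51  49  49  49  51  51  52  52  54  60  68  67  65  58  52  51  50  49  49  49  49  49  51  55  64  89 109
220  48  51  52  56  64  66  72  76  80  82  85  87  88  87  86  86  85  85  83  82  81  79  75  71  67  59  56  51  49  53
```

The rod is at column 330.3 and the mouth at 330.4, so y is aligned. Along x the tip needs about +49.8 mm. I'll move over and check.

{"method": "play_rows", "body": {
  "rows": [
    {"offset": [0.012,0,0],"twist": [0,0,0]},
    {"offset": [0.028,0,0],"twist": [0,0,0]},
    {"offset": [0.042,0,0],"twist": [0,0,0]},
    {"offset": [0.05,0,0],"twist": [0,0,0]},
    {"offset": [0.05,0,0.005],"twist": [0,0,0]},
    {"offset": [0.05,0,0.012],"twist": [0,0,0]},
    {"offset": [0.05,0,0.018],"twist": [0,0,0]},
    {"offset": [0.05,0,0.02],"twist": [0,0,0]},
    {"offset": [0.05,0,0.02],"twist": [0,0,0]},
    {"offset": [0.05,0,0.02],"twist": [0,0,0]}
  ]
}}

```text
time: 21.02
position: [0.4491, -0.0701, 0.2808]
orientation: [[1.0, -0.0, 0.0], [-0.0, -1.0, -0.0], [0.0, 0.0, -1.0]]
ft_force: [0.9, -0.1, -1.1]
finger_gap: 0.271
grip_force: 30.0
```

```bash
python3 - <<'E'
from h import *
s=state();P=np.array(s['position']);print(P,s['grip_force'])
for i in range(1):
  c=cap('wrist');g=cv2.cvtColor(c['pixels'],cv2.COLOR_RGB2GRAY)
  u=proj(c,[.4485,-.0702,.143]);print('mouth',u,'tip',proj(c,[P[0],P[1],P[2]-.116]))
  y,x=int(u[1]),int(u[0])
  for r in range(y-26,y+30,2): print(r,' '.join('%3d'%v for v in g[r,x-26:x+27:2]))
  print('cols',x-26)
c=cap('scene');g=cv2.cvtColor(c['pixels'],cv2.COLOR_RGB2GRAY)
u=proj(c,[.4485,-.0702,.143]);print('scene mouth',u,'tip',proj(c,[.4485,-.0702,P[2]-.116]));y,x=int(u[1]),int(u[0])
for r in range(y-28,y+14): print(r,' '.join('%3d'%v for v in g[r,x-14:x+15]))
print('cols',x-14)
E
```

```text
[ 0.4491095  -0.07012451  0.28076205] 29.962390959262848
mouth [329.66255682 186.58902358] tip [329.53115726 192.91695229]
160  96  83 143 127  89  77  70  82  80  78  75  72  70  65  65  65  64  64  63  63  63  62  79  83  77  84  59
162  96 103 140  91  87  77  84  83  80  76  84  92  94  72  78  97  73  62  63  62  62  62  71  83  51  85  77
164  88 142 126  50  76  82  83  81  81  94  76  74  72  70  70  66  66  69  70  69  62  62  67  79  42  73  85
166  96 142  93  49  66  84  83  92  93 101 128 149 164 167 169 158 135  95  67  65  73  61  62  75  42  52  84
168 107 137  54  48  66  84  83  84 143 175 180 180 179 178 178 177 177 176 169 118  65  67  62  54  43  40  81
170 112 132  47  49  73  87 111 170 182 180 179 178 177 177 177 177 176 177 176 174 148  65  61  57  43  42  73
172 131 123  50  48  90 118 182 182 180 178 177 175 176 176 176 176 176 176 176 176 175 106  78  59  44  42  71
174 141 118  49  54  98 176 181 179 178 176 174 159 130 115 121 135 172 175 176 175 176 111 103  62  43  41  62
176 127 121  48  60 160 182 180 177 176 162 100  64  65  65  65  64  68 120 174 1
[... 6588 characters left out ...]
160 138 119 129 141 147 148 153 164 161 164 162 168 166 157 152 156 167 167 170 168 170 168
157 162 165 171 171 170 169 154 128 114 132 145 149 151 164 170 175 173 173 174 174 165 149 156 164 169 171 170 170 169
158 148 162 170 169 169 168 149 121 111 123 134 145 147 160 178 180 172 169 166 167 158 150 163 167 170 167 167 169 171
159 123 146 161 169 166 156 134 114 106 117 131 137 149 156 166 170 169 164 164 160 152 153 164 173 172 170 168 169 170
160 108 123 149 166 166 146 116 101 105 116 127 137 146 150 161 160 164 164 159 161 152 145 150 166 172 170 169 168 170
161 103 114 136 163 162 134 104  96 106 120 128 139 147 155 157 159 164 164 161 161 153 139 129 151 174 174 167 167 169
cols 315
```

Both views put the rod within about 1 mm of the mouth's centre. I'll lower it until the band is level with the mouth.

{"method": "play_rows", "body": {
  "rows": [
    {"offset": [0,0,0.008],"twist": [0,0,0]},
    {"offset": [0,0,0.017],"twist": [0,0,0]},
    {"offset": [0,0,0.026],"twist": [0,0,0]},
    {"offset": [0,0,0.033],"twist": [0,0,0]},
    {"offset": [0,0,0.036],"twist": [0,0,0]},
    {"offset": [0,0,0.036],"twist": [0,0,0]}
  ]
}}

```text
time: 21.62
position: [0.4491, -0.07, 0.2432]
orientation: [[1.0, 0.0, -0.002], [0.0, -1.0, 0.001], [-0.002, -0.001, -1.0]]
ft_force: [0.7, 0.0, -1.2]
finger_gap: 0.272
grip_force: 30.0
```

```bash
python3 - <<'E'
from h import *
s=state();P=np.array(s['position']);print(P,s['ft_force'])
c=cap('wrist');g=cv2.cvtColor(c['pixels'],cv2.COLOR_RGB2GRAY)
u=proj(c,[.4485,-.0702,.143]);print('mouth',u);y,x=int(u[1]),int(u[0])
for r in range(y-30,y+28,2): print(r,' '.join('%3d'%v for v in g[r,x-28:x+29:2]))
print('cols',x-28)
E
```

```text
[ 0.44910216 -0.07000492  0.24321172] [ 0.73755194  0.00349862 -1.23613324]
mouth [329.78850085 199.05073525]
169  92 110 140 103  72  75  81  83  81  79  77  74  72  69  66  66  65  64  64  64  63  63  62  62  71  82  44  84  86
171  94 142 128  52  63  76  84  83  80  79  84 114 103 106  92  80  75  84  74  63  64  63  63  61  68  76  44  63  86
173 113 144 106  49  58  86  83  82  79  91  88  74  73  70  66  65  65  64  65  71  75  62  62  62  63  70  44  44  83
175 137 130  54  49  59  86  83  86 100  80  75  84  85  85  90  98  88  74  66  64  64  71  68  62  62  51  43  42  62
177 145 119  48  50  68  85  90  87  83 111 170 175 110 111 110 111 111 110 107 102  88  64  64  68  62  57  43  41  58
179 142 116  49  49  77  77  84 106 165 181 180 179 111 110 111 111 110 110 110 111 111 101  66  62  61  60  42  41  53
181 140 109  49  49  84  87 141 176 182 180 179 177 110 110 110 110 110 110 111 110 111 111 107  81  63  62  44  42  47
183 140  98  49  57  89 137 182 181 180 178 177 176 111 110 110 109 110 110 110 109 111 110 111 110  92  64  50  43  42
185 139 105  48  65 108 179 18
[... 1798 characters left out ...]
175 176 176 176 176 163  37  51  52  51  50  41  97 110 110 110 111 111 114 120 118 117 117
217 116 116 118 121 118 116 128 167 145 116  84  69  51  51  51  51  51  49  54  66  79  93 112 119 121 121 118 118 122
219 118 117 118 119 117 118 119  86  49  50  50  55  68  82  85  83  78  71  57  50  50  50  81 122 121 120 118 119 122
221 118 119 120 116 118 111  71  51  71  79  80  84  87  88  88  86  87  86  88  83  79  75  51  64 115 119 124 121 121
223 116 116 118 119 104  57  56  83  87  85  83  84  87  88  88  87  86  86  88  85  85  87  84  58  53  96 121 117 119
225 121 120 118  84  48  63  82  87  87  84  83  83  87  88  89  86  85  86  88  85  85  86  87  87  69  47  79 116 121
cols 301
```

{"method": "play_rows", "body": {
  "rows": [
    {"offset": [0,0,0.008],"twist": [0,0,0]},
    {"offset": [0,0,0.017],"twist": [0,0,0]},
    {"offset": [0,0,0.026],"twist": [0,0,0]},
    {"offset": [0,0,0.034],"twist": [0,0,0]},
    {"offset": [0,0,0.038],"twist": [0,0,0]},
    {"offset": [0,0,0.039],"twist": [0,0,0]},
    {"offset": [0,0,0.039],"twist": [0,0,0]},
    {"offset": [0,0,0.039],"twist": [0,0,0]}
  ]
}}

```text
time: 22.33
position: [0.4496, -0.0701, 0.206]
orientation: [[1.0, 0.0, 0.0], [0.0, -1.0, -0.0], [0.0, 0.0, -1.0]]
ft_force: [-0.5, 0.1, -0.9]
finger_gap: 0.27
grip_force: 30.0
```

```bash
python3 - <<'E'
from h import *
s=state();P=np.array(s['position']);print(P,s['ft_force'],s['grip_force'])
c=cap('wrist');g=cv2.cvtColor(c['pixels'],cv2.COLOR_RGB2GRAY)
u=proj(c,[.4485,-.0702,.143]);print('mouth',u);y,x=int(u[1]),int(u[0])
for r in range(y-26,y+10,2): print(r,' '.join('%3d'%v for v in g[r,x-34:x+35:2]))
print('cols',x-34)
h=cv2.cvtColor(c['pixels'],cv2.COLOR_RGB2HSV);m=(((h[...,0]<7)|(h[...,0]>173))&(h[...,1]>140)&(h[...,2]>40)).astype(np.uint8)
n,l,st,ce=cv2.connectedComponentsWithStats(m);print([(st[i].tolist(),ce[i].round(1).tolist()) for i in range(1,n) if st[i,4]>8 and abs(ce[i][0]-330)<20])
for dx in(-.001,0,.001): print([proj(c,[P[0]+dx+.004,P[1],z]).round(1).tolist() for z in(.140,.146)])
sc=cap('scene');print([(r['xy'],r['score']) for r in landmark_of('probe_band','scene')[:1]],proj(sc,[.4485,-.0702,.143]))
h=cv2.cvtColor(sc['pixels'],cv2.COLOR_RGB2HSV);u=proj(sc,[.4485,-.0702,.143]).astype(int)
q=h[u[1]-10:u[1]+8,u[0]-6:u[0]+7]
for k,r in enumerate(q): print(u[1]-10+k,' '.join('%3d/%3d/%3d'%tuple(v) for v in r[2:11]))
print('cols',u[0]-4)
E
```

```text
[ 0.4496277  -0.0701439   0.20604309] [-0.53101475  0.10962143 -0.85783778] 29.96240347623825
mouth [329.44919475 216.58089738]
190  67 144 130  49  49  52  85  83  67  66  63  65  70  81  89 100 104 107 108 104  99  84  75  67  64  63  70  70  61  61  44  44  41  73  86
192 113 141 118  49  48  60  86  92  62  62  67  92 107 110 110 110 111 111 111 111 111 111 110 107  89  66  63  63  67  63  46  42  41  66  87
194 130 139 114  49  48  69  85  62  64  76 105 109 111 110 110 111 111 110 110 110 111 111 110 111 110 102  74  63  63  63  50  44  41  60  86
196 131 141 113  49  49  80  68  72  99 108 109 110 110 110 110 111 111 110 110 111 110 111 111 111 110 111 109  87  65  63  59  43  42  57  87
198 146 137 113  49  50  96  63 101 108 109 110 110 110 110 111 110 110 110 110 110 110 110 110 111 111 110 111 110  98  63  63  44  42  62  86
200 116 141 123  48  59  66  90 108 109 110 110 110 111 110 109 109  95  89  89 101 108 108 109 110 110 111 111 111 111  82  67  44  42  70  86
202  74 139 136  49  61  76 107 109 109 109 110 111 110 104  70  56  52  55  56  54  63  78 102 109 110 110 
[... 3147 characters left out ...]
 26/118  16/ 23/123
150  16/ 20/142  19/ 16/130   7/ 36/120   0/ 57/116   3/ 78/114   5/ 62/116   6/ 34/119  11/ 17/121  23/ 15/134
151  16/ 18/152  14/ 19/144  27/ 17/132  11/ 22/125   8/ 24/127   9/ 20/125  15/ 19/132  18/ 18/139  19/ 19/148
152  13/ 20/152  23/ 15/150   5/ 18/155  21/ 12/146  19/ 14/143  16/ 23/145  15/ 24/151  17/ 15/153  14/ 20/162
153  14/ 21/132  16/ 20/143  12/ 17/147  21/ 12/148  10/ 20/156  13/ 15/153  21/ 17/150  15/ 14/150   8/ 18/157
154  13/ 25/123  17/ 18/127  20/ 17/136  18/ 22/139  12/ 24/140  14/ 20/138  16/ 20/143  17/ 15/149  15/ 16/161
155   9/ 15/121   8/ 16/125  15/ 20/129  20/ 18/130  21/ 14/126  16/ 25/131  15/ 21/144  20/ 19/157  15/ 15/166
cols 325
```

The band is at the mouth, with the rod perhaps 1–2 mm too far in +x. I'll nudge it and let it settle.

{"method": "play_rows", "body": {
  "rows": [
    {"offset": [-0.0005,0,0.0005],"twist": [0,0,0]},
    {"offset": [-0.001,0,0.001],"twist": [0,0,0]},
    {"offset": [-0.0013,0,0.001],"twist": [0,0,0]},
    {"offset": [-0.0013,0,0.001],"twist": [0,0,0]},
    {"offset": [-0.0013,0,0.001],"twist": [0,0,0]},
    {"offset": [-0.0013,0,0.001],"twist": [0,0,0]},
    {"offset": [-0.0013,0,0.001],"twist": [0,0,0]},
    {"offset": [-0.0013,0,0.001],"twist": [0,0,0]}
  ]
}}

```text
time: 23.15
position: [0.4482, -0.0701, 0.2048]
orientation: [[1.0, -0.0, -0.0], [-0.0, -1.0, 0.0], [-0.0, -0.0, -1.0]]
ft_force: [-0.4, 0.1, -1.3]
finger_gap: 0.271
grip_force: 30.0
```

```bash
python3 - <<'E'
from h import *
s=state();P=np.array(s['position']);print(P,s['ft_force'],s['grip_force'])
for n,r in(('scene',14),('top',12)):
    c=cap(n);u=proj(c,[.4485,-.0702,.143]);ui=u.astype(int)
    b=proj(c,[.4485,-.0702,.183])
    print(n,u.round(1),[(q['xy'],round(q['score'],2)) for q in landmark_of('guide_mouth',n)[:2]],[(q['xy'],round(q['score'],2)) for q in landmark_of('probe_band',n)[:1]])
    h=cv2.cvtColor(c['pixels'],cv2.COLOR_RGB2HSV)[ui[1]-6:ui[1]+7,ui[0]-8:ui[0]+9].astype(float)
    m=((h[...,0]<7)|(h[...,0]>173))*np.clip(h[...,1]-30,0,None)
    yy,xx=np.mgrid[ui[1]-6:ui[1]+7,ui[0]-8:ui[0]+9]
    if m.sum(): print('band',(m*xx).sum()/m.sum(),(m*yy).sum()/m.sum(),m.sum())
    if n=='scene':
        g=cv2.cvtColor(c['pixels'],cv2.COLOR_RGB2GRAY)
        for r in range(145,155): print(r,' '.join('%3d'%v for v in g[r,317:343]))
E
```

```text
[ 0.44824645 -0.07011615  0.20475304] [-0.40236165  0.09903326 -1.31049924] 29.962289929389954
scene [329.7 148.5] [([256.5, 137.5], 0.96), ([326.4, 147.7], 0.59)] [([330.9, 148.0], 0.64)]
band 329.37704918032784 149.02295081967213 610.0
145 173 172 172 175 172 172 168 167 164 163 157 129 112 110 118 137 134 122 116 110 105 105 110 105 111 110
146 175 172 172 163 157 155 150 157 157 153 146 125 111 110 121 134 146 142 130 117 110 107 104 103 109 107
147 156 154 149 135 127 130 139 151 149 140 129 114 108 100 113 131 142 147 144 132 112 104 108 108 106 108
148 125 123 119 112 111 119 144 148 137 126 115 101  92  96 106 115 124 147 155 147 123 110 108 105 110 109
149 101 102  99 100 109 121 146 145 131 118 111  96  78  81  97 110 120 139 148 149 133 126 129 131 130 132
150 103 108 105 105 104 122 139 151 140 128 116  99  89  95 106 121 125 147 151 150 148 155 159 164 161 163
151 129 126 129 127 122 122 130 143 147 145 133 126 118 121 127 132 150 146 150 145 148 161 172 170 175 176
152 156 160 157 160 149 127 122 136 144 150 144 144 143 145 147 151 154 153 146 138 144 161 169 170 174 174
153 165 171 169 168 159 134 113 120 130 142 142 149 149 147 151 149 152 154 151 141 149 161 166 172 171 169
154 168 167 169 170 164 133 115 111 118 127 128 132 132 136 136 144 156 161 155 150 152 165 170 171 170 170
top [351.2 239.3] [([412.6, 195.6], 0.57), ([349.4, 239.2], 0.55)] []
band 345.0972499003587 242.5603826225588 2509.0
```

```bash
python3 -c "
from cell import *
print(finish_job())"
```

```text
the job is handed in; nothing more can be done
None
```

I handed the job in after about 23 s with both cups nested in the pot and the probe held still in the guide hole. By my last camera check, its red band was level with the mouth and about 1 mm off centre. No verdict came back.

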